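# Press the snap lid home on a paint pot

### The arm

A 6-joint arm with a two-finger parallel gripper is mounted at the origin on the work surface. World frame = base frame: x ahead of the robot, y to its left, z up, the work surface at z = 0. Lengths are in m, angles in rad, forces in N, time in s.
With the tool pointing down it reaches from about 0.35 to 0.775 m from the base axis. Payload 7.3 kg.
Tool frame: the origin (TCP) lies at the very end of the fingers, on their centre line; the grasp point (between the pads) lies 19 mm behind it; z points along the fingers, y is the line along which they close (so a half turn about z gives the same grasp; the last joint's range is limited). The gripper opens to 92 mm and grips with 3 to 60 N. Pads are 19 mm wide; open, the fingers measure 130 mm over their backs; the gripper's body (75 mm by 190 mm) begins 47 mm behind the grasp point.
Start: joints at [1.041, 0.342, 1.524, -0, 1.275, -0.146], TCP at [0.197, 0.487, 0.227] pointing down, gripper open.
Joint ranges: [-2.53, 2.53], [-0.77, 2.02], [0.04, 2.7], [-1, 4.14], [0.28, 2.66], [-3.11, 3.11]. Speed limits (rad/s): [2.57, 2.57, 3.14, 3.14, 3.14, 3.14].

### API

Orientations are given as [roll, pitch, yaw] about the fixed x, y, z axes, in that order (R = Rz(yaw) Ry(pitch) Rx(roll)).
In Python, from cell import robot, read_camera, get_calibration gives the robot as it stands. The module is installed in compiled form; this text tells all that it offers.
- The arm moves only by the tool send_rows, never from a script. Its argument "plan" is a list of rows, each a list of 2 entries, a list of its own where there are three numbers: the shift along the tool's x, y, z as a fraction of full scale, then the turn, a rotation vector about the tool's x, y, z as a fraction of full scale. A call has exactly 10 rows; each row shifts and turns the commanded pose from where the row before left it, along the tool's axes as they then stand; what a row does not reach is not made up. Full scale, the value 1, is 0.025 m for a shift and 90 degrees for a turn. A row lasts 1/8 s, in which the tool goes at most 62.5 mm and 10.7 degrees, less where a joint would pass 70% of its speed; a pose out of reach is approached as far as the arm can. A call with a number of a shift or a turn outside -1 to 1 is refused whole. A call with a gripper value outside its range is refused whole. "gripper" is the opening, from -1 (shut) to 1 (fully open), so that 0 is half open, set as the call begins (left out, the last holds). The fingers move at their own pace and stop on an object; "force" is the grip in N (left out, the last holds). Time passes only in rows, so rows that do not move let the fingers close, or fill a call up. It gives the time, the measured TCP pose, the force, the opening and the grip force at its end, in the units of the state.
- robot.observe(): the state, without advancing time (a new reading comes with each control period).
- read_camera(name): name is "scene" or "side" or "wrist"; returns (picture, depth): 480x640x3 uint8, blue, green, red; 480x640 float32, m along the optical axis (not along the pixel's ray), 0 where there is no reading.
- get_calibration(name): a dict with "intrinsics" (3x3 intrinsics, pixels), "rvec" (rotation vector, rad) and "tvec" (3), from world to camera coordinates, as OpenCV has them. Camera axes: x right, y down, z forward; pixel columns grow to the right and rows downward; lengths in m; the calibration is good to about 2 mm. The wrist camera is an equidistant fisheye: a pixel r from the principal point sees the ray r / f radians off the axis. A picture is of the moment at which its call begins: read the wrist's pose just before it. get_calibration takes no time and is no camera call; for the wrist camera it gives the pose at the moment of the call.
- robot.hand_in(): hands the job in; it is judged then, once.
The state is a dict: "time": time; "qpos": joint angles; "qvel": joint speeds; "joint_efforts": joint torques, N m; "tool_pos": TCP position; "tool_rot": TCP orientation; "contact_force": force on the tool from outside, world axes, zero at the start; "torque": the same for the moment, N m; "opening": finger opening in m; "grip_force": force on a finger pad.
Only numpy, scipy, OpenCV 4.12 (cv2) and the standard library are available. Lean on these libraries where they do the work, as an engineer would, in place of code of your own. Each camera call takes 0.05 s, during which the arm holds its last target. There are 200 camera calls.

### The job

Take the wooden presser and press the loose lid squarely down onto the paint pot in the sprung stand until it clicks fully home; press firmly but never harder than 25 N, or the lid cracks, and touch the lid only with the presser. Then stand the presser back upright on its dark wooden coaster and let go, without shifting the other things on the table.

Things in the scene. Friction and masses are not known exactly. Their poses are not given: they have to be found in the camera images.
- presser: Loose wooden hand presser, 0.14 to 0.28 kg, standing on its coaster at the start. Round foot 40 mm across, 16 mm high, flat rubber face under it; a square handle 28 x 28 mm rises from 16 to 90 mm above the underside. Origin: centre of the underside; z up along the handle, x and y square to its flat sides.
- lid: Loose black snap lid: flat disc 72 mm across, 5 mm thick, with a round tapered plug (48 mm across, 20 mm long) under it. Origin: centre of the disc's underside, which must come down onto the pot's rim; z up. At the start it sits level, the plug just caught by four spring tabs inside the pot's mouth, the disc 9 to 11 mm above the rim.
- lid_top (a point): Centre of the lid's flat top, 5 mm above its origin: press here. The resistance grows to a peak of 7 to 14 N (it varies) with the disc 3 to 5 mm above the rim; then the tabs snap over the plug's bead and draw the disc onto the rim. Pressed aslant or off centre (over 20 mm) the lid tips. Over 25 N cracks it.
- pot_rim (a point): Centre of the rim plane of the white pot, 71 mm across, z up. At rest 100 mm above the table. The pot rides on a light spring in its stand: under 3 to 5 N it first sinks with the lid, by 2 to 20 mm (cannot be known beforehand), then meets a firm rubber stop (about 12 N per mm), and only then does the lid snap. It rises again when let go.
- stand: Square wooden stand that holds the pot, 110 x 110 mm, 54 mm high, fixed to the table. Origin: centre of its underside.
- rest_top (a point): Centre of the top face of the fixed round dark wooden coaster, 90 mm across and 8 mm high, where the presser belongs.
- shut_pot: Bystander: a like pot, already shut, 72 mm across and 67 mm high, standing loose on the table. Origin: centre of its underside. Leave it alone.
- paint_bottle: Bystander: small paint bottle, 40 mm across and 110 mm high, standing loose. Origin: centre of its underside. Leave it alone.
- scraper: Bystander: broad paint scraper, 190 mm long, lying flat on the table along x, between the stand and the coaster. Leave it alone.

How it is judged:
By the outcome, as a careful person would: the job done as asked, in the order asked, and still so for the second after the job is handed in, with the robot touching nothing.
It also fails if it takes over 72 s, if anything falls off the work surface, if the arm or the gripper's body presses on something with over 40 N, if the wrist force passes 120 N, or if a joint passes its speed limit or range.

## Working session

There is one attempt and no reset: what is moved stays moved. The work goes in short steps, Python scripts to look and compute and a tool call to move; the robot and the scene stay as the last step left them, time stands still between calls to the robot, and variables do not carry over. Pictures are saved under pics/ and viewed, at most 10 in all, crops included, and the job is handed in when it is done.

Besides the shell and the picture viewer there is one more tool, called after ">>>" by a JSON object that holds its "method" and its "body". send_rows: Moves the arm, as the interface text tells. Shift numbers are shares of 0.025 m and turn numbers shares of 90 degrees, none past 1 either way. Its arguments: {"type":"object","properties":{"plan":{"type":"array"},"gripper":{"type":"number"},"force":{"type":"number"}},"required":["plan"]}

```bash
mkdir -p pics
cat > h.py <<'E'
import numpy as np, cv2
from cell import robot, read_camera, get_calibration
def grab(n,f):
    p,d=read_camera(n); cv2.imwrite('pics/'+f+'.png',p); np.savez('pics/'+f+'.npz',p=p,d=d,**get_calibration(n)); return p,d
def cloud(f):
    z=np.load('pics/'+f+'.npz'); K=z['intrinsics']; R=cv2.Rodrigues(z['rvec'])[0]; t=z['tvec'].ravel(); d=z['d']
    v,u=np.mgrid[:480,:640]
    c=np.stack([(u-K[0,2])/K[0,0]*d,(v-K[1,2])/K[1,1]*d,d],-1)
    w=(c-t)@R; w[d==0]=np.nan
    return w
E
python3 - <<'E'
from h import *
s=robot.observe(); print({k:np.round(v,3) for k,v in s.items()})
grab('scene','s1'); grab('side','d1')
a=np.vstack([cv2.imread('pics/s1.png')]);
for n in('s1','d1'):
    w=cloud(n); print(n,np.nanmin(w,(0,1)),np.nanmax(w,(0,1)))
E
```

```text
{'time': np.float64(0.0), 'qpos': array([ 1.041,  0.343,  1.525, -0.   ,  1.275, -0.146]), 'qvel': array([-0.001, -0.   ,  0.001, -0.   , -0.001, -0.001]), 'joint_efforts': array([ 2.0000e-03, -4.3125e+01, -2.4422e+01,  7.2000e-02,  5.6000e-02,
       -0.0000e+00]), 'tool_pos': array([0.196, 0.486, 0.226]), 'tool_rot': array([-3.14 , -0.   ,  2.758]), 'contact_force': array([-0.628,  0.254,  0.218]), 'torque': array([ 0.   , -0.026, -0.016]), 'grip_force': np.float64(0.0), 'opening': np.float64(0.092)}
s1 [-2.15935929 -2.2303747  -0.76194762] [1.29676685 0.52032361 0.31105561]
d1 [-0.281836   -2.22637733 -0.77483873] [2.33034909 0.47858749 0.11856162]
```

View pics/s1.png

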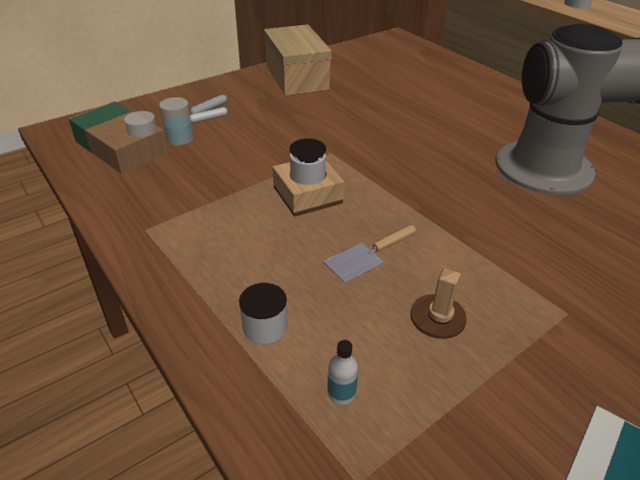

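View pics/d1.png

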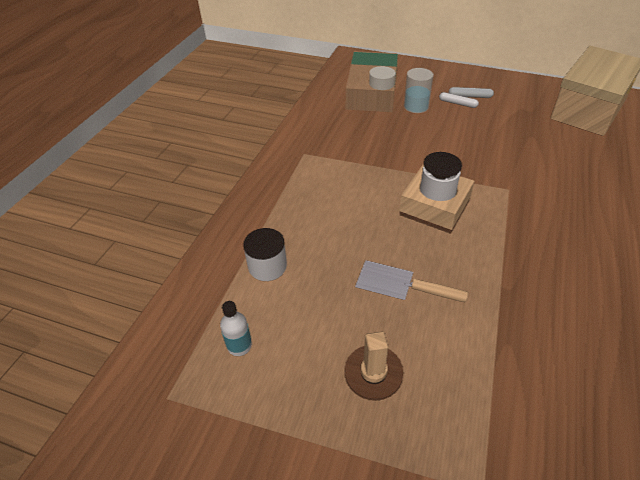

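The scene view shows the lid at about (308,150), the presser top at (450,275), the coaster at (438,316), the closed pot at (263,300) and the bottle at (343,375). In the side view the lid is at (442,165), the presser top at (376,337) and the coaster at (374,372).

Run:
```python
from h import *
W={n:cloud(n) for n in('s1','d1')}
def sel(n,box,zl,zh):
    x0,x1,y0,y1=box; w=W[n][y0:y1,x0:x1].reshape(-1,3); return w[(w[:,2]>zl)&(w[:,2]<zh)]
def rep(l,n,box,zl,zh):
    q=sel(n,box,zl,zh)
    if len(q)<5: print(l,n,len(q));return q
    c,r=cv2.minEnclosingCircle(q[:,:2].astype(np.float32)); rr=cv2.minAreaRect(q[:,:2].astype(np.float32))
    print(l,n,len(q),'z',np.round(np.median(q[:,2]),4),'mean',np.round(q.mean(0)[:2],4),'circ',np.round(c,4),round(r,4),'rect',np.round(rr[0],4),np.round(rr[1],4),round(rr[2],1))
    return q
B={'s1':dict(lid=(280,335,130,170),pr=(430,470,260,330),co=(405,475,285,340),st=(265,350,150,215),pot=(230,295,280,345),bot=(320,365,335,410)),
   'd1':dict(lid=(415,470,145,185),pr=(355,395,325,390),co=(335,410,340,405),st=(395,480,165,235),pot=(235,295,220,285),bot=(210,260,295,360))}
for n in B:
    b=B[n]
    rep('lid',n,b['lid'],.108,.125); rep('prtop',n,b['pr'],.092,.105); rep('prside',n,b['pr'],.03,.09);rep('coaster',n,b['co'],.005,.012)
    rep('stand',n,b['st'],.050,.058); rep('pot',n,b['pot'],.06,.075); rep('bot',n,b['bot'],.02,.12)
```

```text
lid s1 621 z 0.1179 mean [ 0.5031 -0.2122] circ [ 0.4981 -0.215 ] 0.0392 rect [ 0.5019 -0.2141] [0.0694 0.0737] 6.2
prtop s1 296 z 0.0995 mean [0.5214 0.1854] circ [0.5194 0.1844] 0.0182 rect [0.5187 0.1837] [0.0306 0.0273] 26.1
prside s1 540 z 0.0609 mean [0.5286 0.1902] circ [0.5196 0.1844] 0.0189 rect [0.5229 0.191 ] [0.0208 0.0371] 63.1
coaster s1 1292 z 0.01 mean [0.528  0.1843] circ [0.5134 0.172 ] 0.0782 rect [0.512  0.1724] [0.1169 0.1151] 52.4
stand s1 944 z 0.0561 mean [ 0.5144 -0.197 ] circ [ 0.5022 -0.215 ] 0.0775 rect [ 0.501  -0.2154] [0.118  0.1119] 79.5
pot s1 1474 z 0.0694 mean [0.7623 0.041 ] circ [0.7602 0.037 ] 0.0377 rect [0.7605 0.0378] [0.0713 0.0719] 8.8
bot s1 1389 z 0.0709 mean [0.7418 0.2111] circ [0.7355 0.2042] 0.0206 rect [0.7386 0.2069] [0.032  0.0404] 44.0
lid d1 761 z 0.1156 mean [ 0.5014 -0.2107] circ [ 0.5024 -0.2132] 0.0373 rect [ 0.5019 -0.2135] [0.0728 0.0704] 84.1
prtop d1 381 z 0.0982 mean [0.5179 0.1864] circ [0.5183 0.1847] 0.0181 rect [0.5181 0.1851] [0.0283 0.029 ] 26.4
prside d1 490 z 0.0616 mean [0.5159 0.1956] circ [0.5183 0.186 ] 0.0184 rect [0.5196 0.1936] [0.0193 0.0365] 79.9
coaster d1 1664 z 0.0086 mean [0.5173 0.19  ] circ [0.5194 0.1813] 0.0454 rect [0.519  0.1838] [0.0888 0.0849] 10.7
stand d1 1212 z 0.0543 mean [ 0.4983 -0.1944] circ [ 0.5024 -0.2137] 0.0769 rect [ 0.5019 -0.2133] [0.1134 0.1109] 79.7
pot d1 1058 z 0.0675 mean [0.7589 0.0418] circ [0.7596 0.0386] 0.0371 rect [0.7601 0.0391] [0.0713 0.0707] 89.5
bot d1 1083 z 0.0708 mean [0.728  0.2125] circ [0.7333 0.2059] 0.0203 rect [0.7308 0.2087] [0.0405 0.0318] 41.8
```

>>> {"method": "send_rows", "body": {"plan": [[[0, 0, 0.2], [0, 0, 0.0463]], [[0, 0, 0.2], [0, 0, 0.0463]], [[0, 0, 0.2], [0, 0, 0.0463]], [[0, 0, 0.2], [0, 0, 0.0463]], [[0, 0, 0.2], [0, 0, 0.0463]], [[0, 0, 0.2], [0, 0, 0.0463]], [[0, 0, 0.2], [0, 0, 0.0463]], [[0, 0, 0.2], [0, 0, 0.0463]], [[0, 0, 0.2], [0, 0, 0.0463]], [[0, 0, 0.2], [0, 0, 0.0463]]], "gripper": 1, "force": 60}}

```text
time: 1.35
tool_pos: [0.1964, 0.4866, 0.1761]
tool_rot: [-3.141, 0.0, 2.028]
contact_force: [-0.4, -0.1, -0.7]
opening: 0.0916
grip_force: 0.0
```

>>> {"method": "send_rows", "body": {"plan": [[[-0.826, 0.312, 0], [0, 0, 0]], [[-0.826, 0.312, 0], [0, 0, 0]], [[-0.826, 0.312, 0], [0, 0, 0]], [[-0.826, 0.312, 0], [0, 0, 0]], [[-0.826, 0.312, 0], [0, 0, 0]], [[-0.826, 0.312, 0], [0, 0, 0]], [[-0.826, 0.312, 0], [0, 0, 0]], [[-0.826, 0.312, 0], [0, 0, 0]], [[-0.826, 0.312, 0], [0, 0, 0]], [[-0.826, 0.312, 0], [0, 0, 0]]]}}

```text
time: 2.6
tool_pos: [0.3584, 0.3357, 0.1764]
tool_rot: [-3.141, 0.0, 2.031]
contact_force: [0.1, -0.2, 0.3]
opening: 0.0917
grip_force: 0.0
```

>>> {"method": "send_rows", "body": {"plan": [[[-0.826, 0.312, 0], [0, 0, 0]], [[-0.826, 0.312, 0], [0, 0, 0]], [[-0.826, 0.312, 0], [0, 0, 0]], [[-0.826, 0.312, 0], [0, 0, 0]], [[-0.826, 0.312, 0], [0, 0, 0]], [[-0.826, 0.312, 0], [0, 0, 0]], [[-0.826, 0.312, 0], [0, 0, 0]], [[-0.826, 0.312, 0], [0, 0, 0]], [[-0.826, 0.312, 0], [0, 0, 0]], [[-0.826, 0.312, 0], [0, 0, 0]]]}}

```text
time: 3.85
tool_pos: [0.5206, 0.185, 0.1767]
tool_rot: [-3.142, -0.0, 2.031]
contact_force: [0.3, -0.2, 0.3]
opening: 0.0916
grip_force: 0.0
```

```bash
cat > go.py <<'E'
import sys
from h import *
from scipy.spatial.transform import Rotation as Ro
s=robot.observe(); x=np.array(eval(sys.argv[1])); R=Ro.from_euler('xyz',s['tool_rot'])
print('t',s['time'],'pos',s['tool_pos'].round(4),'rotdeg',np.degrees(s['tool_rot']).round(2),'F',s['contact_force'].round(2),'M',s['torque'].round(2),'open',s['opening'],s['grip_force'])
print('full-scale units to go',(R.inv().apply(x-s['tool_pos'])/.025).round(3))
E
python3 go.py "[0.5187,0.1847,0.048]"
python3 - <<'E'
from h import *
grab('wrist','w1')
E
```

```text
t 3.85 pos [0.5206 0.185  0.1767] rotdeg [-1.8000e+02 -1.0000e-02  1.1634e+02] F [ 0.26 -0.19  0.34] M [-0.04 -0.02 -0.03] open 0.09162570280209041 0.0
full-scale units to go [ 0.02  -0.072  5.147]
```

View pics/w1.png

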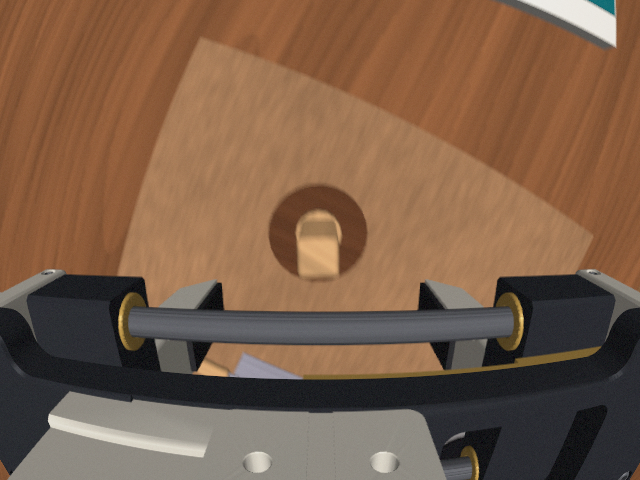

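The wrist view shows the presser top at (319,262), midway between the fingers and square to them.

>>> {"method": "send_rows", "body": {"plan": [[[0.02, -0.07, 0.6], [0, 0, 0]], [[0, 0, 0.7], [0, 0, 0]], [[0, 0, 0.7], [0, 0, 0]], [[0, 0, 0.7], [0, 0, 0]], [[0, 0, 0.7], [0, 0, 0]], [[0, 0, 0.6], [0, 0, 0]], [[0, 0, 0.5], [0, 0, 0]], [[0, 0, 0.35], [0, 0, 0]], [[0, 0, 0.2], [0, 0, 0]], [[0, 0, 0.1], [0, 0, 0]]]}}

```text
time: 5.15
tool_pos: [0.5179, 0.1857, 0.0479]
tool_rot: [3.141, -0.0, 2.031]
contact_force: [0.3, -0.6, 0.4]
opening: 0.0917
grip_force: 0.0
```

>>> {"method": "send_rows", "body": {"plan": [[[0, 0, 0], [0, 0, 0]], [[0, 0, 0], [0, 0, 0]], [[0, 0, 0], [0, 0, 0]], [[0, 0, 0], [0, 0, 0]], [[0, 0, 0], [0, 0, 0]], [[0, 0, 0], [0, 0, 0]], [[0, 0, 0], [0, 0, 0]], [[0, 0, 0], [0, 0, 0]], [[0, 0, 0], [0, 0, 0]], [[0, 0, 0], [0, 0, 0]]], "gripper": -1, "force": 60}}

```text
time: 6.4
tool_pos: [0.5178, 0.1856, 0.048]
tool_rot: [-3.142, -0.0, 2.031]
contact_force: [-0.7, -0.0, 0.4]
opening: 0.0281
grip_force: 59.9
```

```bash
python3 go.py "[0.5019,-0.214,0.175]"
```

```text
t 6.4 pos [0.5178 0.1856 0.048 ] rotdeg [-1.8000e+02 -1.0000e-02  1.1634e+02] F [-0.66 -0.02  0.44] M [-0.07  0.06  0.01] open 0.028127953376783525 59.90363001823425
full-scale units to go [-14.042  -7.661  -5.083]
```

>>> {"method": "send_rows", "body": {"plan": [[[0, 0, -0.2], [0, 0, 0]], [[0, 0, -0.4], [0, 0, 0]], [[0, 0, -0.6], [0, 0, 0]], [[0, 0, -0.6], [0, 0, 0]], [[0, 0, -0.7], [0, 0, 0]], [[0, 0, -0.7], [0, 0, 0]], [[0, 0, -0.7], [0, 0, 0]], [[0, 0, -0.7], [0, 0, 0]], [[0, 0, -0.6], [0, 0, 0]], [[0, 0, -0.3], [0, 0, 0]]]}}

```text
time: 7.65
tool_pos: [0.5181, 0.1857, 0.1869]
tool_rot: [3.14, 0.0, 2.031]
contact_force: [0.4, 0.7, -1.7]
opening: 0.0275
grip_force: 59.9
```

>>> {"method": "send_rows", "body": {"plan": [[[-0.4, -0.22, 0], [0, 0, 0]], [[-0.7, -0.38, 0], [0, 0, 0]], [[-0.7, -0.38, 0], [0, 0, 0]], [[-0.7, -0.38, 0], [0, 0, 0]], [[-0.7, -0.38, 0], [0, 0, 0]], [[-0.7, -0.38, 0], [0, 0, 0]], [[-0.7, -0.38, 0], [0, 0, 0]], [[-0.7, -0.38, 0], [0, 0, 0]], [[-0.7, -0.38, 0], [0, 0, 0]], [[-0.7, -0.38, 0], [0, 0, 0]]]}}

```text
time: 8.9
tool_pos: [0.51, -0.0068, 0.1851]
tool_rot: [-3.141, -0.0, 2.029]
contact_force: [-0.2, 0.1, -2.4]
opening: 0.0277
grip_force: 59.9
```

>>> {"method": "send_rows", "body": {"plan": [[[-0.8, -0.44, 0], [0, 0, 0]], [[-0.8, -0.44, 0], [0, 0, 0]], [[-0.8, -0.44, 0], [0, 0, 0]], [[-0.8, -0.44, 0], [0, 0, 0]], [[-0.8, -0.44, 0], [0, 0, 0]], [[-0.8, -0.44, 0], [0, 0, 0]], [[-0.8, -0.44, 0], [0, 0, 0]], [[-0.8, -0.44, 0], [0, 0, 0]], [[-0.6, -0.3, 0], [0, 0, 0]], [[-0.3, -0.2, 0], [0, 0, 0]]]}}

```text
time: 10.15
tool_pos: [0.501, -0.2143, 0.1852]
tool_rot: [-3.141, -0.001, 2.029]
contact_force: [-0.7, -0.0, -1.8]
opening: 0.028
grip_force: 59.9
```

```bash
python3 - <<'E'
from h import *
grab('scene','s2'); grab('side','d2')
a=cv2.resize(cv2.imread('pics/s2.png')[40:230,220:420],None,fx=2,fy=2); b=cv2.resize(cv2.imread('pics/d2.png')[50:240,350:550],None,fx=2,fy=2)
cv2.imwrite('pics/c2.png',np.hstack([a,b]))
for n,(x0,x1,y0,y1) in dict(s2=(275,345,60,165),d2=(405,480,70,180)).items():
    w=cloud(n)[y0:y1,x0:x1].reshape(-1,3)
    for zl,zh in((.11,.122),(.15,.170),(.17,.19)):
        q=w[(w[:,2]>zl)&(w[:,2]<zh)]; q=q[np.hypot(q[:,0]-.502,q[:,1]+.214)<.06]
        if len(q)>9: print(n,zl,len(q),cv2.minEnclosingCircle(q[:,:2].astype(np.float32)),cv2.minAreaRect(q[:,:2].astype(np.float32)))
E
python3 go.py "[0.5019,-0.214,0.165]"
```

```text
s2 0.11 614 ((0.5016827583312988, -0.2149011790752411), 0.03751038759946823) ((0.5015410780906677, -0.2143257111310959), (0.07240349054336548, 0.07026023417711258), 55.9239387512207)
s2 0.15 219 ((0.5042874217033386, -0.21401569247245789), 0.02039765939116478) ((0.507722795009613, -0.20913809537887573), (0.026112999767065048, 0.03819459676742554), 54.206825256347656)
s2 0.17 164 ((0.5010820627212524, -0.2136393040418625), 0.020022228360176086) ((0.5030330419540405, -0.2076355218887329), (0.023611074313521385, 0.038951192051172256), 74.97753143310547)
d2 0.11 721 ((0.5016781091690063, -0.21217568218708038), 0.036950018256902695) ((0.5016006827354431, -0.210100457072258), (0.07047513872385025, 0.06807682663202286), 2.0487430095672607)
d2 0.15 229 ((0.501790463924408, -0.2124210149049759), 0.0201388131827116) ((0.5015875101089478, -0.20703217387199402), (0.03943198174238205, 0.02726992405951023), 5.35287618637085)
d2 0.17 177 ((0.49958130717277527, -0.21070684492588043), 0.021180307492613792) ((0.5002169609069824, -0.20570701360702515), (0.02368147112429142, 0.04000087082386017), 82.21768188476562)
t 10.25 pos [ 0.5011 -0.2139  0.1853] rotdeg [-1.7999e+02 -2.0000e-02  1.1627e+02] F [-0.07  0.38 -2.49] M [-0.01 -0.01 -0.05] open 0.02781763286231003 59.90374267101288
full-scale units to go [-0.019  0.025  0.811]
```

View pics/c2.png

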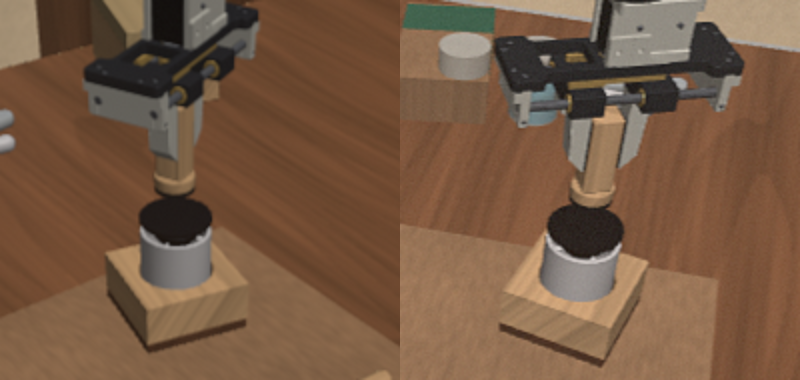

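The crops show the presser hanging upright and centred over the level lid, with the foot just above the disc. I'll lower it to the lid now.

>>> {"method": "send_rows", "body": {"plan": [[[-0.02, 0.02, 0.2], [0, 0, 0]], [[0, 0, 0.2], [0, 0, 0]], [[0, 0, 0.2], [0, 0, 0]], [[0, 0, 0.15], [0, 0, 0]], [[0, 0, 0.1], [0, 0, 0]], [[0, 0, 0.1], [0, 0, 0]], [[0, 0, 0.06], [0, 0, 0]], [[0, 0, 0.04], [0, 0, 0]], [[0, 0, 0.04], [0, 0, 0]], [[0, 0, 0], [0, 0, 0]]]}}

```text
time: 11.5
tool_pos: [0.5022, -0.2133, 0.1582]
tool_rot: [3.142, -0.0, 2.03]
contact_force: [-0.4, 0.2, -2.0]
opening: 0.0278
grip_force: 59.9
```

>>> {"method": "send_rows", "body": {"plan": [[[0, 0, 0.02], [0, 0, 0]], [[0, 0, 0.02], [0, 0, 0]], [[0, 0, 0.02], [0, 0, 0]], [[0, 0, 0.02], [0, 0, 0]], [[0, 0, 0.02], [0, 0, 0]], [[0, 0, 0.02], [0, 0, 0]], [[0, 0, 0.02], [0, 0, 0]], [[0, 0, 0.02], [0, 0, 0]], [[0, 0, 0], [0, 0, 0]], [[0, 0, 0], [0, 0, 0]]]}}

```text
time: 12.75
tool_pos: [0.5023, -0.2133, 0.1543]
tool_rot: [3.141, 0.0, 2.031]
contact_force: [0.1, 1.4, 0.3]
opening: 0.0276
grip_force: 59.9
```

>>> {"method": "send_rows", "body": {"plan": [[[0, 0, 0.02], [0, 0, 0]], [[0, 0, 0.02], [0, 0, 0]], [[0, 0, 0.02], [0, 0, 0]], [[0, 0, 0.02], [0, 0, 0]], [[0, 0, 0.02], [0, 0, 0]], [[0, 0, 0.02], [0, 0, 0]], [[0, 0, 0], [0, 0, 0]], [[0, 0, 0], [0, 0, 0]], [[0, 0, 0], [0, 0, 0]], [[0, 0, 0], [0, 0, 0]]]}}

```text
time: 14.0
tool_pos: [0.5022, -0.2133, 0.1512]
tool_rot: [3.141, 0.0, 2.03]
contact_force: [-0.4, -0.3, 1.2]
opening: 0.0277
grip_force: 59.9
```

>>> {"method": "send_rows", "body": {"plan": [[[0, 0, 0.02], [0, 0, 0]], [[0, 0, 0.02], [0, 0, 0]], [[0, 0, 0.02], [0, 0, 0]], [[0, 0, 0.02], [0, 0, 0]], [[0, 0, 0.02], [0, 0, 0]], [[0, 0, 0.02], [0, 0, 0]], [[0, 0, 0], [0, 0, 0]], [[0, 0, 0], [0, 0, 0]], [[0, 0, 0], [0, 0, 0]], [[0, 0, 0], [0, 0, 0]]]}}

```text
time: 15.25
tool_pos: [0.5022, -0.2133, 0.1482]
tool_rot: [3.141, -0.0, 2.03]
contact_force: [-0.6, -0.2, 1.3]
opening: 0.0275
grip_force: 59.9
```

>>> {"method": "send_rows", "body": {"plan": [[[0, 0, 0.02], [0, 0, 0]], [[0, 0, 0.02], [0, 0, 0]], [[0, 0, 0.02], [0, 0, 0]], [[0, 0, 0.02], [0, 0, 0]], [[0, 0, 0.02], [0, 0, 0]], [[0, 0, 0.02], [0, 0, 0]], [[0, 0, 0], [0, 0, 0]], [[0, 0, 0], [0, 0, 0]], [[0, 0, 0], [0, 0, 0]], [[0, 0, 0], [0, 0, 0]]]}}

```text
time: 16.5
tool_pos: [0.5022, -0.2133, 0.1452]
tool_rot: [3.141, 0.0, 2.031]
contact_force: [0.4, -0.7, 4.0]
opening: 0.0274
grip_force: 59.9
```

>>> {"method": "send_rows", "body": {"plan": [[[0, 0, 0.02], [0, 0, 0]], [[0, 0, 0.02], [0, 0, 0]], [[0, 0, 0.02], [0, 0, 0]], [[0, 0, 0], [0, 0, 0]], [[0, 0, 0], [0, 0, 0]], [[0, 0, 0], [0, 0, 0]], [[0, 0, 0], [0, 0, 0]], [[0, 0, 0], [0, 0, 0]], [[0, 0, 0], [0, 0, 0]], [[0, 0, 0], [0, 0, 0]]]}}

```text
time: 17.75
tool_pos: [0.5023, -0.2133, 0.144]
tool_rot: [3.141, 0.0, 2.031]
contact_force: [0.3, 1.0, 6.9]
opening: 0.0275
grip_force: 59.9
```

>>> {"method": "send_rows", "body": {"plan": [[[0, 0, 0.02], [0, 0, 0]], [[0, 0, 0.02], [0, 0, 0]], [[0, 0, 0], [0, 0, 0]], [[0, 0, 0], [0, 0, 0]], [[0, 0, 0], [0, 0, 0]], [[0, 0, 0], [0, 0, 0]], [[0, 0, 0], [0, 0, 0]], [[0, 0, 0], [0, 0, 0]], [[0, 0, 0], [0, 0, 0]], [[0, 0, 0], [0, 0, 0]]]}}

```text
time: 19.0
tool_pos: [0.5024, -0.2134, 0.1432]
tool_rot: [3.141, 0.001, 2.031]
contact_force: [-1.3, -0.4, 6.1]
opening: 0.0281
grip_force: 59.9
```

>>> {"method": "send_rows", "body": {"plan": [[[0, 0, 0.02], [0, 0, 0]], [[0, 0, 0.02], [0, 0, 0]], [[0, 0, 0], [0, 0, 0]], [[0, 0, 0], [0, 0, 0]], [[0, 0, 0], [0, 0, 0]], [[0, 0, 0], [0, 0, 0]], [[0, 0, 0], [0, 0, 0]], [[0, 0, 0], [0, 0, 0]], [[0, 0, 0], [0, 0, 0]], [[0, 0, 0], [0, 0, 0]]]}}

```text
time: 20.25
tool_pos: [0.5025, -0.2135, 0.1423]
tool_rot: [3.141, 0.001, 2.03]
contact_force: [-0.6, 0.6, 8.0]
opening: 0.0276
grip_force: 59.9
```

>>> {"method": "send_rows", "body": {"plan": [[[0, 0, 0.02], [0, 0, 0]], [[0, 0, 0.02], [0, 0, 0]], [[0, 0, 0], [0, 0, 0]], [[0, 0, 0], [0, 0, 0]], [[0, 0, 0], [0, 0, 0]], [[0, 0, 0], [0, 0, 0]], [[0, 0, 0], [0, 0, 0]], [[0, 0, 0], [0, 0, 0]], [[0, 0, 0], [0, 0, 0]], [[0, 0, 0], [0, 0, 0]]]}}

```text
time: 21.5
tool_pos: [0.5026, -0.2135, 0.1415]
tool_rot: [3.141, 0.001, 2.031]
contact_force: [-0.6, 1.1, 8.3]
opening: 0.028
grip_force: 59.9
```

>>> {"method": "send_rows", "body": {"plan": [[[0, 0, 0.02], [0, 0, 0]], [[0, 0, 0.02], [0, 0, 0]], [[0, 0, 0], [0, 0, 0]], [[0, 0, 0], [0, 0, 0]], [[0, 0, 0], [0, 0, 0]], [[0, 0, 0], [0, 0, 0]], [[0, 0, 0], [0, 0, 0]], [[0, 0, 0], [0, 0, 0]], [[0, 0, 0], [0, 0, 0]], [[0, 0, 0], [0, 0, 0]]]}}

```text
time: 22.75
tool_pos: [0.5022, -0.2132, 0.1397]
tool_rot: [3.142, -0.0, 2.031]
contact_force: [0.5, -0.6, 0.6]
opening: 0.0276
grip_force: 59.9
```

The force dropped from about 10 N to 3 N, so the lid has snapped. I'll lift clear and check.

>>> {"method": "send_rows", "body": {"plan": [[[0, 0, -0.06], [0, 0, 0]], [[0, 0, -0.06], [0, 0, 0]], [[0, 0, -0.06], [0, 0, 0]], [[0, 0, -0.1], [0, 0, 0]], [[0, 0, -0.1], [0, 0, 0]], [[0, 0, -0.2], [0, 0, 0]], [[0, 0, -0.3], [0, 0, 0]], [[0, 0, -0.4], [0, 0, 0]], [[0, 0, -0.4], [0, 0, 0]], [[0, 0, -0.2], [0, 0, 0]]]}}

```text
time: 24.0
tool_pos: [0.5025, -0.2134, 0.1877]
tool_rot: [3.141, 0.001, 2.031]
contact_force: [-0.2, -1.1, -2.5]
opening: 0.0279
grip_force: 59.9
```

```bash
python3 - <<'E'
from h import *
grab('scene','s3'); grab('side','d3')
a=cv2.resize(cv2.imread('pics/s3.png')[40:230,220:420],None,fx=2,fy=2); b=cv2.resize(cv2.imread('pics/d3.png')[50:240,350:550],None,fx=2,fy=2)
cv2.imwrite('pics/c3.png',np.hstack([a,b]))
for n,(x0,x1,y0,y1) in dict(s2=(275,345,60,180),d2=(405,480,70,190),s3=(275,345,60,180),d3=(405,480,70,190)).items():
    w=cloud(n)[y0:y1,x0:x1].reshape(-1,3)
    q=w[(w[:,2]>.095)&(w[:,2]<.13)]; q=q[np.hypot(q[:,0]-.502,q[:,1]+.214)<.03]
    A=np.c_[q[:,:2]-[.502,-.214],np.ones(len(q))]; print(n,len(q),np.median(q[:,2]),np.linalg.lstsq(A,q[:,2],rcond=None)[0])
    w=cloud(n)[y0:y1,x0:x1].reshape(-1,3)
    q=w[(w[:,2]>.14)&(w[:,2]<.16)]; q=q[np.hypot(q[:,0]-.502,q[:,1]+.214)<.03]
    if len(q): print('foot lowest',np.percentile(q[:,2],3))
E
python3 go.py "[0.5178,0.1856,0.187]"
```

```text
s2 466 0.1177334847765874 [-0.07875755 -0.14187457  0.11586872]
foot lowest 0.14811988178086705
d2 515 0.11568436205365729 [-0.00807997 -0.1034639   0.11469816]
foot lowest 0.1458258384987089
s3 389 0.10770491572603239 [ 0.00302627 -0.00185988  0.10762396]
foot lowest 0.150022265411889
d3 485 0.10537730901515024 [0.0021114  0.00632627 0.10536755]
foot lowest 0.14822863244356788
t 24.1 pos [ 0.5025 -0.2134  0.1875] rotdeg [1.7995e+02 6.0000e-02 1.1634e+02] F [ 0.07  0.09 -3.32] M [-0.05  0.05  0.03] open 0.027827379460945142 59.90379810333252
full-scale units to go [1.4032e+01 7.6300e+00 1.1000e-02]
```

View pics/c3.png

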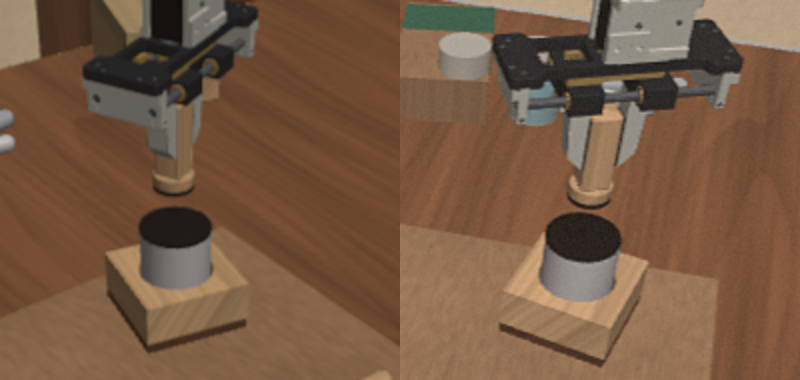

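The crops show the lid flat on the pot, with its top at 105 mm and level. Before placing, I'll check whether the presser tilted in the grip.

Run:
```python
from h import *
for n,h in (('d2',.1853),('d3',.1875),('s2',.1853),('s3',.1875)):
    x0,x1,y0,y1=dict(s=(275,345,60,180),d=(405,480,70,190))[n[0]]
    w=cloud(n)[y0:y1,x0:x1].reshape(-1,3); c=[.5011,-.2139] if n[1]=='2' else [.5025,-.2134]
    w=w-[*c,h-.04]; w=w[np.hypot(w[:,0],w[:,1])<.027]
    f=w[(w[:,2]>.001)&(w[:,2]<.015)]; print(n,'foot',len(f),cv2.minEnclosingCircle(f[:,:2].astype(np.float32)),f.mean(0).round(4))
    k=w[(w[:,2]>.019)&(w[:,2]<.037)]; print('  handle',len(k),k.mean(0).round(4),np.array(cv2.minAreaRect(k[:,:2].astype(np.float32))[0]).round(4))
    n_=np.linalg.svd(k-k.mean(0),full_matrices=False)[2][2]; print('  normal',n_.round(3))
```

```text
d2 foot 139 ((0.0010811137035489082, 0.0005328662227839231), 0.019909264519810677) [-0.0003  0.0128  0.0082]
  handle 154 [-0.0005  0.0093  0.028 ] [0.0032 0.0073]
  normal [ 0.07  -0.828  0.557]
d3 foot 140 ((0.0013520278735086322, 0.0022256963420659304), 0.01998869702219963) [0.0004 0.0137 0.0083]
  handle 151 [-0.0003  0.0103  0.028 ] [0.0037 0.0095]
  normal [-0.05   0.765 -0.642]
s2 foot 112 ((0.003436131402850151, 1.6896621673367918e-05), 0.020371640101075172) [0.0093 0.0094 0.0086]
  handle 166 [0.0069 0.0058 0.0277] [0.0051 0.0061]
  normal [0.415 0.777 0.473]
s3 foot 111 ((0.003106391988694668, 0.0016031833365559578), 0.01924770511686802) [0.0089 0.0102 0.0089]
  handle 167 [0.0062 0.0065 0.0275] [0.0042 0.0062]
  normal [ 0.073  0.254 -0.965]
```

>>> {"method": "send_rows", "body": {"plan": [[[0.4, 0.22, 0], [0, 0, 0]], [[0.7, 0.38, 0], [0, 0, 0]], [[0.7, 0.38, 0], [0, 0, 0]], [[0.7, 0.38, 0], [0, 0, 0]], [[0.7, 0.38, 0], [0, 0, 0]], [[0.7, 0.38, 0], [0, 0, 0]], [[0.7, 0.38, 0], [0, 0, 0]], [[0.7, 0.38, 0], [0, 0, 0]], [[0.7, 0.38, 0], [0, 0, 0]], [[0.7, 0.38, 0], [0, 0, 0]]]}}

```text
time: 25.35
tool_pos: [0.5094, -0.0215, 0.1867]
tool_rot: [3.141, -0.0, 2.03]
contact_force: [1.0, -0.2, -2.3]
opening: 0.0277
grip_force: 59.9
```

>>> {"method": "send_rows", "body": {"plan": [[[0.8, 0.44, 0], [0, 0, 0]], [[0.8, 0.44, 0], [0, 0, 0]], [[0.8, 0.44, 0], [0, 0, 0]], [[0.8, 0.44, 0], [0, 0, 0]], [[0.8, 0.44, 0], [0, 0, 0]], [[0.8, 0.44, 0], [0, 0, 0]], [[0.8, 0.44, 0], [0, 0, 0]], [[0.8, 0.44, 0], [0, 0, 0]], [[0.55, 0.28, 0], [0, 0, 0]], [[0.3, 0.2, 0], [0, 0, 0]]]}}

```text
time: 26.6
tool_pos: [0.5184, 0.185, 0.1867]
tool_rot: [-3.141, 0.0, 2.031]
contact_force: [0.2, -0.3, -1.5]
opening: 0.0279
grip_force: 59.9
```

>>> {"method": "send_rows", "body": {"plan": [[[0, 0, 0.4], [0, 0, 0]], [[0, 0, 0.7], [0, 0, 0]], [[0, 0, 0.8], [0, 0, 0]], [[0, 0, 0.8], [0, 0, 0]], [[0, 0, 0.8], [0, 0, 0]], [[0, 0, 0.7], [0, 0, 0]], [[0, 0, 0.5], [0, 0, 0]], [[0, 0, 0.4], [0, 0, 0]], [[0, 0, 0.15], [0, 0, 0]], [[0, 0, 0], [0, 0, 0]]]}}

```text
time: 27.85
tool_pos: [0.5187, 0.184, 0.0555]
tool_rot: [3.141, 0.0, 2.03]
contact_force: [-0.7, 0.3, -2.3]
opening: 0.0275
grip_force: 59.9
```

```bash
python3 go.py "[0.5178,0.184,0.0485]"
```

```text
t 27.85 pos [0.5187 0.184  0.0555] rotdeg [179.98   0.   116.34] F [-0.65  0.27 -2.33] M [-0.02  0.05  0.  ] open 0.02745186149690355 59.90392327308655
full-scale units to go [ 0.016 -0.035  0.282]
```

>>> {"method": "send_rows", "body": {"plan": [[[0, 0, 0.06], [0, 0, 0]], [[0, 0, 0.06], [0, 0, 0]], [[0, 0, 0.06], [0, 0, 0]], [[0, 0, 0.04], [0, 0, 0]], [[0, 0, 0.03], [0, 0, 0]], [[0, 0, 0.02], [0, 0, 0]], [[0, 0, 0], [0, 0, 0]], [[0, 0, 0], [0, 0, 0]], [[0, 0, 0], [0, 0, 0]], [[0, 0, 0], [0, 0, 0]]]}}

```text
time: 29.1
tool_pos: [0.5186, 0.1841, 0.0487]
tool_rot: [3.141, -0.0, 2.031]
contact_force: [0.2, -1.1, -1.0]
opening: 0.0279
grip_force: 59.9
```

>>> {"method": "send_rows", "body": {"plan": [[[0, 0, 0.015], [0, 0, 0]], [[0, 0, 0.015], [0, 0, 0]], [[0, 0, 0], [0, 0, 0]], [[0, 0, 0], [0, 0, 0]], [[0, 0, 0], [0, 0, 0]], [[0, 0, 0], [0, 0, 0]], [[0, 0, 0], [0, 0, 0]], [[0, 0, 0], [0, 0, 0]], [[0, 0, 0], [0, 0, 0]], [[0, 0, 0], [0, 0, 0]]]}}

```text
time: 30.35
tool_pos: [0.5186, 0.184, 0.048]
tool_rot: [3.142, -0.0, 2.031]
contact_force: [0.1, 0.9, -2.4]
opening: 0.0278
grip_force: 59.9
```

>>> {"method": "send_rows", "body": {"plan": [[[0, 0, 0.02], [0, 0, 0]], [[0, 0, 0.02], [0, 0, 0]], [[0, 0, 0], [0, 0, 0]], [[0, 0, 0], [0, 0, 0]], [[0, 0, 0], [0, 0, 0]], [[0, 0, 0], [0, 0, 0]], [[0, 0, 0], [0, 0, 0]], [[0, 0, 0], [0, 0, 0]], [[0, 0, 0], [0, 0, 0]], [[0, 0, 0], [0, 0, 0]]]}}

```text
time: 31.6
tool_pos: [0.5186, 0.1841, 0.0479]
tool_rot: [3.141, 0.0, 2.031]
contact_force: [-2.9, -1.0, 7.3]
opening: 0.028
grip_force: 59.9
```

>>> {"method": "send_rows", "body": {"plan": [[[0, 0, -0.02], [0, 0, 0]], [[0, 0, -0.01], [0, 0, 0]], [[0, 0, 0], [0, 0, 0]], [[0, 0, 0], [0, 0, 0]], [[0, 0, 0], [0, 0, 0]], [[0, 0, 0], [0, 0, 0]], [[0, 0, 0], [0, 0, 0]], [[0, 0, 0], [0, 0, 0]], [[0, 0, 0], [0, 0, 0]], [[0, 0, 0], [0, 0, 0]]], "force": 10}}

```text
time: 32.85
tool_pos: [0.5187, 0.184, 0.0479]
tool_rot: [3.141, 0.0, 2.031]
contact_force: [-1.1, -0.8, 5.1]
opening: 0.0277
grip_force: 10.0
```

>>> {"method": "send_rows", "body": {"plan": [[[0, 0, 0], [0, 0, 0]], [[0, 0, 0], [0, 0, 0]], [[0, 0, 0], [0, 0, 0]], [[0, 0, 0], [0, 0, 0]], [[0, 0, 0], [0, 0, 0]], [[0, 0, 0], [0, 0, 0]], [[0, 0, 0], [0, 0, 0]], [[0, 0, 0], [0, 0, 0]], [[0, 0, 0], [0, 0, 0]], [[0, 0, 0], [0, 0, 0]]], "gripper": 1}}

```text
time: 34.1
tool_pos: [0.5186, 0.184, 0.0477]
tool_rot: [3.142, -0.0, 2.031]
contact_force: [-0.5, 0.6, -0.0]
opening: 0.0919
grip_force: 0.0
```

>>> {"method": "send_rows", "body": {"plan": [[[0, 0, -0.2], [0, 0, 0]], [[0, 0, -0.4], [0, 0, 0]], [[0, 0, -0.7], [0, 0, 0]], [[0, 0, -0.8], [0, 0, 0]], [[0, 0, -0.8], [0, 0, 0]], [[0, 0, -0.8], [0, 0, 0]], [[0, 0, -0.8], [0, 0, 0]], [[0, 0, -0.8], [0, 0, 0]], [[0, 0, -0.6], [0, 0, 0]], [[0, 0, -0.3], [0, 0, 0]]]}}

```text
time: 35.35
tool_pos: [0.5188, 0.1841, 0.2039]
tool_rot: [3.14, 0.0, 2.031]
contact_force: [-0.4, 0.4, 0.0]
opening: 0.0919
grip_force: 0.0
```

```bash
python3 - <<'E'
from h import *
grab('side','d4')
for n in('d1','d4'):
    w=cloud(n)
    for l,(x0,x1,y0,y1),zl,zh in(('prtop',(355,395,325,390),.092,.105),('pot',(235,295,220,285),.06,.075),('bot',(210,260,295,360),.02,.12),('lid',(415,470,145,195),.1,.125)):
        q=w[y0:y1,x0:x1].reshape(-1,3); q=q[(q[:,2]>zl)&(q[:,2]<zh)]
        if len(q): print(n,l,len(q),np.median(q[:,2]).round(4),np.round(cv2.minEnclosingCircle(q[:,:2].astype(np.float32))[0],4))
E
python3 go.py "[0.5187,.184,.2]"
```

```text
d1 prtop 381 0.0982 [0.5183 0.1847]
d1 pot 1058 0.0675 [0.7596 0.0386]
d1 bot 1083 0.0708 [0.7333 0.2059]
d1 lid 825 0.1155 [ 0.5024 -0.2132]
d4 prtop 385 0.0982 [0.5198 0.183 ]
d4 pot 1062 0.0674 [0.7611 0.0395]
d4 bot 1082 0.0705 [0.7334 0.2058]
d4 lid 555 0.1054 [ 0.5035 -0.2127]
t 35.4 pos [0.519  0.1841 0.2043] rotdeg [1.7988e+02 3.0000e-02 1.1634e+02] F [-0.04 -0.18  1.21] M [-0.05  0.01 -0.01] open 0.09147530375852898 0.0
full-scale units to go [ 0.001 -0.015  0.173]
```

View pics/d4.png

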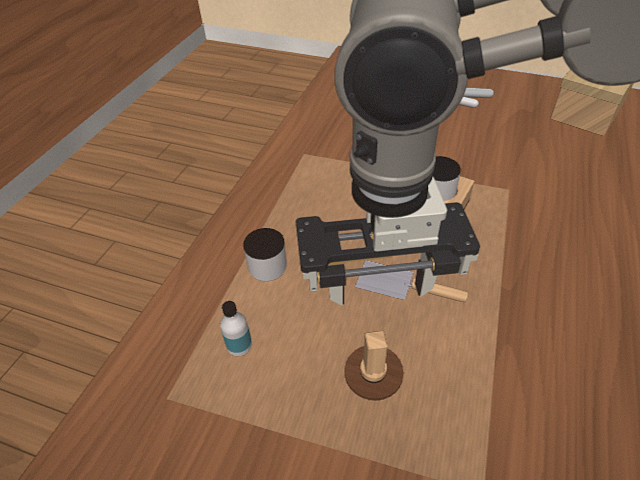

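The presser stands upright on its coaster at (375,365). The lid is home at 105 mm, the other things haven't moved, and the gripper is clear. I'm handing in.

```bash
python3 -c "
from cell import robot
print(robot.hand_in())"
```

```text
the job is handed in; nothing more can be done
None
```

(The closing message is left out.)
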